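Unclamp a probe and hold it centred in the stand's guide hole

TASK

Slide the vise's jaw all the way open by its blue tab, lift the probe out of the vise, and lower its stem from above through the hole in the measuring stand's white guide plate, into the beaker, until the orange band on the stem is in the hole. The probe must never touch the stand or the beaker. Finish still holding it there in the gripper, still, upright and well centred in the hole, with the jaw left open and everything else left where it stands.

Things in the scene. Friction and masses are not known exactly. Their poses are not given: they have to be found in the camera images.
- vise: Fixed aluminium vise on two legs, its flat bed 95 mm above the worktop. Origin on the worktop under the bed's 14 mm hole, in which the probe hangs. Its long axis is x: bed from -160 to +45 mm, 74 mm wide; the fixed jaw begins 19 mm to +x, the sliding jaw is on the -x side and opens to -x (roughly towards the robot). Save the blue tab nothing on it rises more than 22 mm above the bed.
- jaw (a joint): Sliding jaw of the vise: 0 to 0.004 m as found (clamped: its two prongs reach over the probe's collar beside the square head and lock it down), 0.045 m is fully open, against a stop; the collar is free from 0.025 m on. It slides along the vise's -x, stays where it is left, and takes about 2 N to move.
- jaw_tab (a point): Centre of the top of the blue upright pull tab on the sliding jaw. The tab measures 16 mm along the vise's x, 24 mm along its y, and its top 40 mm are free below this point. It stands 80 mm from the probe's axis when clamped, and moves with the jaw.
- probe: Loose probe, about 0.09 kg, upright in the vise, z up its axis. Origin at the underside of its black collar (32 mm across, 8 mm thick), which lies on the bed. Above it a white square head to grip, 20 x 20 mm (faces along its x and y, nearly those of the vise), 8 to 65 mm above the origin, with a 3 mm cap on top. Below, a straight stem 8 mm in diameter ends 75 mm below the origin.
- probe_band (a point): Middle of the orange band on the probe's stem, on its axis, 30 mm below the underside of the collar; the band is 20 mm long.
- probe_tip (a point): Lower end of the probe's stem, on the axis, 75 mm below the underside of the collar.
- guide: Fixed measuring stand: grey base 130 x 150 x 10 mm, two steel posts 60 mm either side of the hole along its y, and a white guide plate (52 x 144 x 8 mm) with its top 130 mm above the worktop. Origin on the worktop exactly under the guide hole. Post caps rise 5 mm above the plate.
- guide_hole (a point): Centre of the guide hole, 18 mm in diameter, at half the thickness of the plate (126 mm above the worktop, plate 8 mm thick). Axis vertical.
- beaker: Loose glass beaker, 73 mm wide, 95 mm high, standing on the stand's base under the guide hole; its rim is 17 mm below the plate. Origin at the centre of its bottom.
- bottle_red: Bystander: white bottle with a red cap, 61 x 122 mm, origin at the centre of its bottom. Loose.
- bottle_blue: Bystander: white bottle with a blue cap, 68 x 147 mm, origin at the centre of its bottom. Loose.
- timer: Bystander: flat white timer, 66 x 66 x 19 mm, origin at the centre of its bottom. Loose.
- petri: Bystander: covered petri dish, 91 mm across, 16 mm high, origin at the centre of its bottom. Loose.
- dropper: Bystander: amber dropper bottle, 31 x 100 mm, origin at the centre of its bottom. Loose.
- vise_seat (a point): Centre of the vise bed's hole, at the top of the bed (95 mm above the worktop), where the underside of the probe's collar rests. Fixed.

How it is judged:
By the outcome, as a careful person would: the job done as asked, in the order asked, and still so for the second after the job is handed in, while the arm keeps its last pose, push and grip.
It also fails if it takes over 51 s, if anything falls off the work surface, if the arm or the gripper's body presses on something with over 40 N, if the wrist force passes 120 N, or if a joint passes its speed limit or range.

ROBOT

A 6-joint arm with a two-finger parallel gripper is mounted at the origin on a cart in front of the work surface, level with it; the furniture and walls round the work are solid. World frame = base frame: x ahead of the robot, y to its left, z up, the work surface at z = 0. Lengths are in m, angles in rad, forces in N, time in s.
With the tool pointing down it reaches from about 0.3 to 0.775 m from the base axis. Payload 14.6 kg.
Tool frame: the origin (TCP) lies midway between the tips of the shut fingers; the grasp point (between the pads) lies 19 mm behind it (ctrl.pinch_z is the distance from the TCP to the grasp point, in m); z points along the fingers, y is the line along which they close (so a half turn about z gives the same grasp; the last joint's range is limited). The gripper opens to 94 mm and grips with 3 to 60 N. Pads are 16 mm wide; open, the fingers measure 119 mm over their backs; the gripper's body (75 mm by 177 mm) begins 78 mm behind the grasp point.
Start: joints at [-1.292, 0.3, 1.521, -0, 1.321, -0.067], TCP at [0.186, -0.517, 0.205] pointing down, gripper open.
Joint ranges: [-3.03, 3.03], [-0.79, 2.21], [0.23, 2.52], [-1.04, 4.18], [0, 3.07], [-2.55, 2.55]. Speed limits (rad/s): [2.22, 2.22, 2.57, 3.14, 3.14, 3.14].

INTERFACE

Orientations are given as [roll, pitch, yaw] about the fixed x, y, z axes, in that order (R = Rz(yaw) Ry(pitch) Rx(roll)).
In Python, from station import ctrl gives the robot as it stands.
- The arm moves only by the tool jog_arm, never from a script. Its argument "motion" is a list of rows, each a list of 7 numbers: the shift along the tool's x, y, z in m, then the turn, a rotation vector about the tool's x, y, z in rad, then the opening, from -1 (shut) to 1 (fully open). In form: [[tx, ty, tz, rx, ry, rz, gripper], ...]. A call has 1 to 5 rows; each row shifts and turns the commanded pose from where the row before left it, along the tool's axes as they then stand; what a row does not reach is not made up. A row lasts 1/10 s, in which the tool goes at most 50 mm and 8.59 degrees, less where a joint would pass 70% of its speed; a pose out of reach is approached as far as the arm can. A call is refused whole if a number of a shift passes 0.05 or a number of a turn 0.15, either way. A call with a gripper value outside its range is refused whole. The fingers move at their own pace and stop on an object; "squeeze" is the grip in N (left out, the last holds). Time passes only in rows, so rows that do not move let the fingers close. It gives the time, the measured TCP pose, the force, the opening and the grip force at its end, in the units of the state.
- ctrl.get_obs(): the state, without advancing time (a new reading comes with each control period).
- ctrl.camera(name): name is "scene" or "top" or "wrist"; returns the picture (480x640x3 uint8, red, green, blue); there is no depth.
- ctrl.camera_model(name): a dict with "intrinsics" (3x3 intrinsics, pixels), "rvec" (rotation vector, rad) and "tvec" (3), from world to camera coordinates, as OpenCV has them. Camera axes: x right, y down, z forward; pixel columns grow to the right and rows downward; lengths in m; the calibration is good to about 2 mm. A picture is of the moment at which its call begins: read the wrist's pose just before it. camera_model takes no time and is no camera call; for the wrist camera it gives the pose at the moment of the call.
- ctrl.hand_in(): hands the job in; it is judged then, once.
The state is a dict: "time_s": time; "qpos": joint angles; "joint_vel": joint speeds; "tau": joint torques, N m; "ee_pos": TCP position; "eef_rot": TCP orientation; "force": force on the tool from outside, world axes, zero at the start; "moment": the same for the moment, N m; "grip_width": finger opening in m; "grip_force": force on a finger pad.
Only numpy, scipy, OpenCV 4.12 (cv2) and the standard library are available. Lean on these libraries where they do the work, as an engineer would, in place of code of your own. Each camera call takes 0.05 s, during which the arm holds its last target. There are 200 camera calls.

## Working session

There is one attempt and no reset: what is moved stays moved. The work goes in short steps, Python scripts to look and compute and a tool call to move; the robot and the scene stay as the last step left them, time stands still between calls to the robot, and variables do not carry over. Pictures are saved under pics/ and viewed, at most 10 in all, crops included, and the job is handed in when it is done.

Besides the shell and the picture viewer there is one more tool, called after "Request:" as name(argument=value, ...), one argument or row to a line, values as JSON. jog_arm: Moves the arm, as the interface text tells. Its arguments: {"type":"object","properties":{"motion":{"type":"array"},"squeeze":{"type":"number"}},"required":["motion"]}

```bash
mkdir -p pics; ls; python3 - <<'E'
from station import ctrl
import cv2
print(ctrl.get_obs(), ctrl.pinch_z)
for n in ("scene","top"):
    cv2.imwrite(f"pics/{n}0.png", ctrl.camera(n)[:,:,::-1]); m=ctrl.camera_model(n); print(n,m)
E
```

```text
pics
{'time_s': 0.0, 'qpos': array([-1.29159083e+00,  3.00425462e-01,  1.52161002e+00,  1.90288899e-05,
        1.32066038e+00, -6.66410728e-02]), 'joint_vel': array([-1.37879397e-03,  7.10108463e-05,  6.34317391e-04,  3.54055400e-04,
        1.47090529e-04,  8.88649675e-05]), 'tau': array([ 3.95545110e-03, -5.31799042e+01, -3.52732301e+01,  7.10448856e-02,
        2.44151638e-02, -7.27156839e-05]), 'ee_pos': array([ 0.18635418, -0.51718687,  0.20489911]), 'eef_rot': array([-3.14049312e+00, -9.18553760e-05,  3.45841798e-01]), 'force': array([-0.49359791, -0.15624059,  0.54768575]), 'moment': array([0.00073292, 0.04275918, 0.00095356]), 'grip_force': 0.0, 'grip_width': 0.09395993057915239} 0.0188
scene {'intrinsics': array([[526.33696568,   0.        , 318.91380186],
       [  0.        , 526.33696568, 240.36187736],
       [  0.        ,   0.        ,   1.        ]]), 'rvec': array([ 0.84362162, -2.49847286,  1.18700512]), 'tvec': array([0.52606327, 0.27644381, 0.9486664 ])}
top {'intrinsics': array([[523.01524823,   0.        , 318.11126431],
       [  0.        , 523.01524823, 233.68081521],
       [  0.        ,   0.        ,   1.        ]]), 'rvec': array([ 2.14017449, -2.09839066,  0.18257205]), 'tvec': array([0.07443992, 0.60946959, 1.07377632])}
```

View pics/scene0.png

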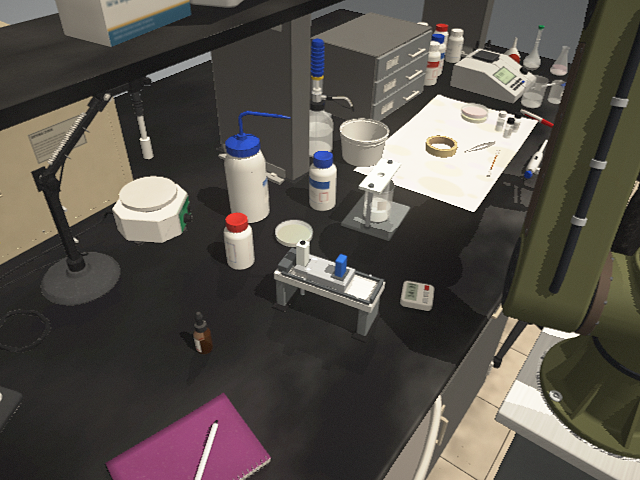

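View pics/top0.png

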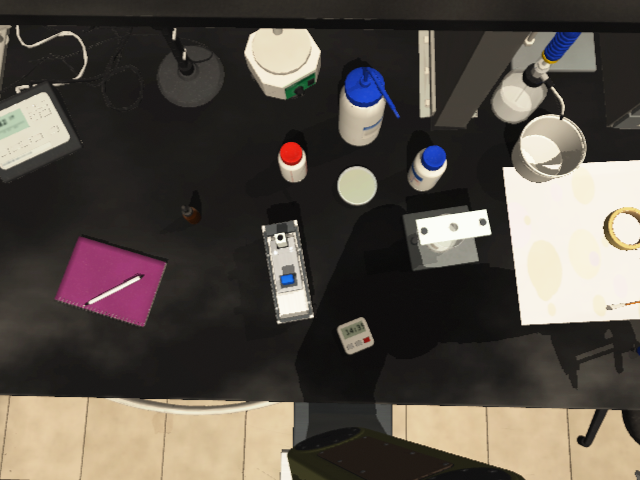

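The scene view shows the vise with the tab at about (341,262), the probe head at (302,252) and the guide plate at (380,178). In the top view the cap is at (281,238), the tab at (288,280), the guide plate at (454,226) with its hole near (454,227), and the timer at (355,336).

```bash
cat > h.py <<'E'
import numpy as np, cv2
from scipy.spatial.transform import Rotation as R
def ray(m,uv):
    Rm=cv2.Rodrigues(m["rvec"])[0]; p=cv2.undistortPoints(np.array([[uv]],float),m["intrinsics"],None)[0,0]
    return -Rm.T@m["tvec"], Rm.T@np.array([p[0],p[1],1.])
def plane(m,uv,z):
    c,d=ray(m,uv); return c+d*(z-c[2])/d[2]
def tri(m1,a,m2,b):
    c1,d1=ray(m1,a); c2,d2=ray(m2,b)
    s=np.linalg.lstsq(np.c_[d1,-d2],c2-c1,rcond=None)[0]; p,q=c1+s[0]*d1,c2+s[1]*d2
    return (p+q)/2, np.linalg.norm(p-q)
def proj(m,P): return cv2.projectPoints(np.array([P],float),m["rvec"],m["tvec"],m["intrinsics"],None)[0][0,0]
def blobs(mask,amin=20):
    n,l,s,c=cv2.connectedComponentsWithStats(mask.astype(np.uint8))
    return [(c[i].round(1),s[i].tolist()) for i in range(1,n) if s[i,4]>=amin]
def hsv(im): return cv2.cvtColor(im,cv2.COLOR_RGB2HSV)
E
python3 - <<'E'
from h import *
from station import ctrl
mt,ms=ctrl.camera_model("top"),ctrl.camera_model("scene")
t=cv2.imread("pics/top0.png")[:,:,::-1].copy(); s=cv2.imread("pics/scene0.png")[:,:,::-1].copy()
def blue(im): 
    h=hsv(im); return (abs(h[...,0].astype(int)-110)<14)&(h[...,1]>140)&(h[...,2]>60)
for n,im,b in(("t",t,(260,250,320,310)),("s",s,(320,240,360,290))):
    x0,y0,x1,y1=b; print(n,[(c+[x0,y0],q) for c,q in blobs(blue(im)[y0:y1,x0:x1],8)])
for uv in [(281,238)]: print("cap",plane(mt,uv,.163))
for uv in [(418,227),(490,222),(454,227)]: print("plate",plane(mt,uv,.13))
a=cv2.resize(t[205:330,255:320],None,fx=4.6,fy=4.6,interpolation=cv2.INTER_CUBIC)
b=cv2.resize(t[200:275,400:500],None,fx=4.6,fy=4.6,interpolation=cv2.INTER_CUBIC)
c=np.zeros((600,800,3),np.uint8); c[:a.shape[0],:a.shape[1]]=a; c[:b.shape[0],305:305+b.shape[1]]=b
d=cv2.resize(s[235:320,270:390],None,fx=2.5,fy=2.5) ; c[355:355+d.shape[0],305:305+d.shape[1]]=d
e=cv2.resize(s[155:240,335:415],None,fx=2.4,fy=2.4); c[355:355+e.shape[0],608:608+e.shape[1]]=e
cv2.imwrite("pics/crop1.png",c[:,:,::-1])
E
```

```text
t [(array([287. , 279.1]), [21, 24, 13, 11, 120])]
s [(array([340.5, 264.8]), [15, 14, 12, 23, 217])]
cap [0.57816356 0.15722001 0.163     ]
plate [ 0.61174249 -0.11602721  0.13      ]
plate [ 0.62474612 -0.26131666  0.13      ]
plate [ 0.61309098 -0.18852233  0.13      ]
```

View pics/crop1.png

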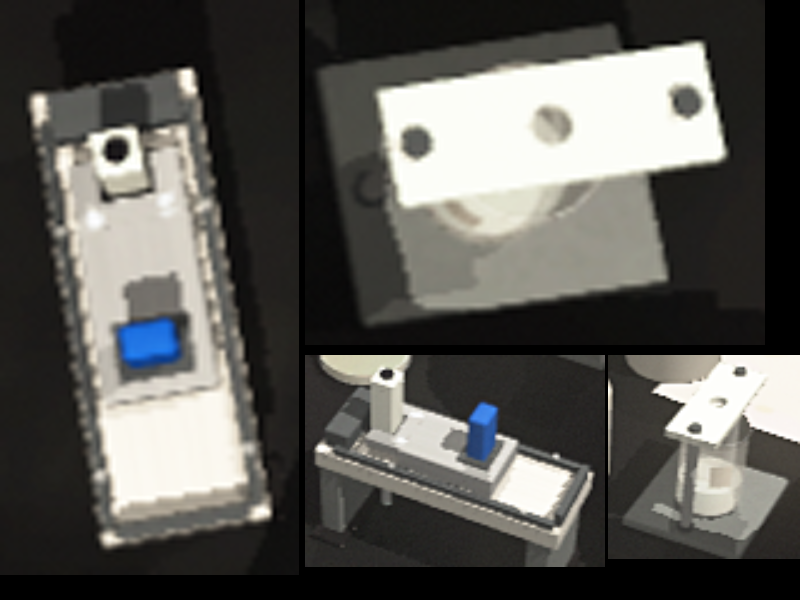

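The crop shows the cap's dark dot, the tab's top, and the guide hole with the two post caps. In top pixels these are about: cap (280.4,237.4), tab top (287.2,278), hole (453.7,227), post caps (424.1,231.1) and (482.8,222). In scene pixels: cap (302.8,242.6), tab top (341.6,256.6), hole (380.8,174.6).

```bash
python3 - <<'E'
from h import *
from station import ctrl
mt,ms=ctrl.camera_model("top"),ctrl.camera_model("scene")
for n,a,b in (("cap",(280.4,237.4),(302.8,242.6)),("tab",(287.2,278),(341.6,256.6)),("hole",(453.7,227),(380.8,174.6))): print(n,*tri(mt,a,ms,b))
cap=plane(mt,(280.4,237.4),.163); print(cap)
for z in (.15,.157,.163):
    t=plane(mt,(287.2,278),z); v=cap-t; print(z,t,np.hypot(*v[:2]),np.degrees(np.arctan2(v[1],v[0])))
p1,p2=plane(mt,(424.1,231.1),.135),plane(mt,(482.8,222),.135); print(p1,p2,(p1+p2)/2,np.linalg.norm(p1-p2),np.degrees(np.arctan2(*(p1-p2)[[0,1]])))
print(plane(mt,(453.7,227),.13), plane(ms,(380.8,174.6),.13))
# vise axis from long bed edges (crop corners)
q=lambda u,v:plane(mt,(u/4.6+255,v/4.6+205),.1)
for a,b in (((107,543),(38,100)),((265,515),(188,72))):
    v=q(*b)-q(*a); print("edge",np.hypot(*v[:2]),np.degrees(np.arctan2(v[1],v[0])))
o=ctrl.get_obs(); mw=ctrl.camera_model("wrist"); Rm=cv2.Rodrigues(mw["rvec"])[0]
Rt=R.from_euler("xyz",o["eef_rot"]).as_matrix()
print("wristcam in tool",Rt.T@(-Rm.T@mw["tvec"]-o["ee_pos"]),(Rt.T@Rm.T).round(2),mw["intrinsics"][0,0],"yaw tool y dir",Rt[:,1])
E
```

```text
cap [0.58036429 0.15895755 0.15903983] 0.0007370322787251304
tab [0.50095045 0.14317747 0.15572245] 6.957172184946829e-05
hole [ 0.61453686 -0.18867041  0.12588707] 0.0013447885921873902
[0.5793314  0.15843297 0.163     ]
0.15 [0.50148335 0.14357217 0.15      ] 0.07925378365216305 10.807450546190037
0.157 [0.5007931  0.14307029 0.157     ] 0.08002672645498782 11.067734662520195
0.163 [0.50020145 0.14264011 0.163     ] 0.08069053993920629 11.286862637428843
[ 0.6025626  -0.12722315  0.135     ] [ 0.62340197 -0.24529245  0.135     ] [ 0.61298229 -0.1862578   0.135     ] 0.11989428049815289 -10.00968233721777
[ 0.61307975 -0.18791864  0.13      ] [ 0.61209382 -0.18266088  0.13      ]
edge 0.2008295432525483 10.949173059108855
edge 0.20176049606941607 11.271595713297307
wristcam in tool [ 0.08091521  0.0007854  -0.17895874] [[-0.   -0.96 -0.28]
 [ 1.    0.   -0.  ]
 [ 0.   -0.28  0.96]] 403.2535400463401 yaw tool y dir [ 0.33893648 -0.94080867 -0.00104977]
```

Request:
jog_arm(
  motion=[
    [0.02,-0.02,0,0,0,0,1],
    [0.035,-0.035,0,0,0,0,1],
    [0.035,-0.035,0,0,0,0,1],
    [0.035,-0.035,0,0,0,0,1],
    [0.035,-0.035,0,0,0,0,1],
  ],
)

```text
time_s: 0.6
ee_pos: [0.283, -0.3108, 0.2052]
eef_rot: [-3.141, 0.0, 0.345]
force: [0.5, -0.2, 0.4]
grip_width: 0.094
grip_force: 0.0
```

Request:
jog_arm(
  motion=[
    [0.035,-0.035,0,0,0,0,1],
    [0.035,-0.035,0,0,0,0,1],
    [0.035,-0.035,0,0,0,0,1],
    [0.035,-0.035,0,0,0,0,1],
    [0.035,-0.035,0,0,0,0,1],
  ],
)

```text
time_s: 1.1
ee_pos: [0.3883, -0.0867, 0.2055]
eef_rot: [3.141, -0.0, 0.346]
force: [0.8, -0.7, 0.3]
grip_width: 0.0941
grip_force: 0.0
```

Request:
jog_arm(
  motion=[
    [0.035,-0.035,0,0,0,0,1],
    [0.035,-0.035,0,0,0,0,1],
    [0.035,-0.035,0,0,0,0,1],
    [0.035,-0.035,0,0,0,0,1],
    [0,0,0,0,0,0.1,1],
  ],
)

```text
time_s: 1.6
ee_pos: [0.4732, 0.0946, 0.2048]
eef_rot: [-3.141, 0.001, 0.25]
force: [0.2, -0.1, -0.0]
grip_width: 0.0944
grip_force: 0.0
```

```bash
cat >> h.py <<'E'
def togo(o,P,yaw=None):
    Rt=R.from_euler("xyz",o["eef_rot"]).as_matrix(); print("pos",o["ee_pos"].round(4),"rpy",o["eef_rot"].round(4),"t",round(o["time_s"],2),"tool shift",(Rt.T@(np.array(P)-o["ee_pos"])).round(4))
    if yaw is not None: print("turn",(Rt.T@(R.from_euler("xyz",[np.pi,0,yaw]).as_matrix())).round(3).tolist(), R.from_matrix(Rt.T@R.from_euler("xyz",[np.pi,0,yaw]).as_matrix()).as_rotvec().round(4))
E
python3 - <<'E'
from h import *
from station import ctrl
togo(ctrl.get_obs(),[.501,.143,.205],.193)
E
```

```text
pos [0.4732 0.0946 0.2048] rpy [-3.1409e+00  7.0000e-04  2.4990e-01] t 1.6 tool shift [ 0.0389 -0.04   -0.0002]
turn [[0.998, -0.057, 0.001], [0.057, 0.998, 0.001], [-0.001, -0.001, 1.0]] [-0.0007  0.0007  0.0569]
```

Request:
jog_arm(
  motion=[
    [0.019,-0.02,0,0,0,0,1],
    [0.02,-0.02,0,0,0,0,1],
    [0,0,0,0,0,0.057,1],
    [0,0,0,0,0,0,1],
    [0,0,0,0,0,0,1],
  ],
)

```text
time_s: 2.1
ee_pos: [0.5002, 0.1385, 0.2052]
eef_rot: [3.142, 0.001, 0.19]
force: [-0.7, -0.3, -0.1]
grip_width: 0.094
grip_force: 0.0
```

```bash
python3 - <<'E'
from h import *
from station import ctrl
o=ctrl.get_obs(); m=ctrl.camera_model("wrist"); im=ctrl.camera("wrist")
np.savez("w1.npz",im=im,**m); cv2.imwrite("pics/w1.png",im[:,:,::-1])
togo(o,[.501,.143,.13],.193)
for P in ([.501,.143,.157],[.579,.1583,.163]): print(proj(m,P))
E
```

```text
pos [0.5002 0.1385 0.2052] rpy [3.1416e+00 5.0000e-04 1.9010e-01] t 2.1 tool shift [ 0.0017 -0.0042  0.0752]
turn [[1.0, 0.003, 0.001], [-0.003, 1.0, -0.0], [-0.001, 0.0, 1.0]] [ 0.      0.0005 -0.0029]
[312.78775832 261.26574587]
[311.17919498 122.41358418]
```

View pics/w1.png

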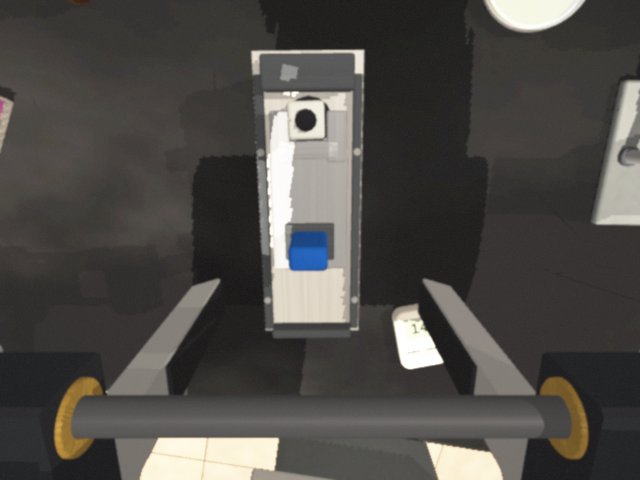

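The wrist view shows the tab's top at about (309,258), the cap's dot at (306,120) and the plate's edge at the right, around (630,155).

```bash
python3 - <<'E'
from h import *
from station import ctrl
m=dict(np.load("w1.npz")); im=m.pop("im")
h=hsv(im); b=(abs(h[...,0].astype(int)-110)<14)&(h[...,1]>140)
sub=b[225:280,280:340]; print([(r+225,sub[r].sum(),im[r+225,309].tolist()) for r in range(0,55,3)])
dark=(im.sum(2)<120); dd=dark[105:138,292:322]; bl=blobs(dd,50); print([(c+[292,105],s) for c,s in bl])
for uv,z in (((309,258),.157),((306,120),.163)): print(plane(m,uv,z))
e=[plane(m,uv,.1) for uv in ((272,330),(256,60),(351,330),(362,60))]
for i in(0,2): v=(e[i+1]-e[i]); print(np.degrees(np.arctan2(v[1],v[0])))
E
```

```text
[(225, np.int64(0), [89, 89, 87]), (228, np.int64(0), [88, 88, 86]), (231, np.int64(0), [60, 77, 114]), (234, np.int64(33), [31, 71, 130]), (237, np.int64(35), [23, 71, 129]), (240, np.int64(35), [29, 72, 130]), (243, np.int64(36), [29, 72, 134]), (246, np.int64(37), [26, 76, 143]), (249, np.int64(39), [37, 96, 179]), (252, np.int64(39), [38, 101, 188]), (255, np.int64(39), [35, 98, 187]), (258, np.int64(39), [39, 101, 187]), (261, np.int64(37), [36, 100, 185]), (264, np.int64(37), [35, 98, 184]), (267, np.int64(35), [35, 98, 182]), (270, np.int64(0), [110, 129, 170]), (273, np.int64(0), [223, 214, 198]), (276, np.int64(0), [223, 213, 197]), (279, np.int64(0), [223, 214, 199])]
[(array([304.7, 124.4]), [6, 14, 15, 11, 92])]
[0.50259245 0.14558769 0.157     ]
[0.57968459 0.16119798 0.163     ]
12.016339247155987
9.983307801645779
```

Request:
jog_arm(
  motion=[
    [0.003,-0.006,0.015,0,0,0,1],
    [0,0,0.025,0,0,0,1],
    [0,0,0.025,0,0,0,1],
    [0,0,0.012,0,0,0,1],
    [0,0,0,0,0,0,0.5],
  ],
  squeeze=8,
)

```text
time_s: 2.65
ee_pos: [0.5016, 0.1448, 0.1274]
eef_rot: [3.142, 0.002, 0.189]
force: [0.2, -0.2, -0.7]
grip_width: 0.0888
grip_force: 0.0
```

Request:
jog_arm(
  motion=[
    [0,0,0,0,0,0,-0.3],
    [0,0,0,0,0,0,-0.4],
    [0,0,0,0,0,0,-0.4],
    [0,0,0,0,0,0,-0.4],
    [0,0,0,0,0,0,-0.4],
  ],
)

```text
time_s: 3.15
ee_pos: [0.5023, 0.1452, 0.1288]
eef_rot: [-3.142, -0.001, 0.189]
force: [-0.6, -0.9, 0.2]
grip_width: 0.0493
grip_force: 0.0
```

Request:
jog_arm(
  motion=[
    [0,0,0,0,0,0,-0.4],
    [0,0,0,0,0,0,-0.5],
    [0,0,0,0,0,0,-1],
    [0,0,0,0,0,0,-1],
    [0,0,0,0,0,0,-1],
  ],
)

```text
time_s: 3.65
ee_pos: [0.5019, 0.1469, 0.1284]
eef_rot: [-3.139, -0.0, 0.189]
force: [-1.7, 13.4, 1.0]
grip_width: 0.0242
grip_force: 8.0
```

Request:
jog_arm(
  motion=[
    [0,0,0,0,0,0,-1],
    [0,0,0,0,0,0,-1],
  ],
)

```text
time_s: 3.85
ee_pos: [0.5019, 0.1469, 0.1284]
eef_rot: [-3.139, -0.0, 0.189]
force: [-2.0, 13.7, -0.8]
grip_width: 0.0236
grip_force: 8.0
```

Request:
jog_arm(
  motion=[
    [0,-0.002,0,0,0,0,-1],
    [-0.006,0,0,0,0,0,-1],
    [-0.01,0,0,0,0,0,-1],
    [-0.01,0,0,0,0,0,-1],
    [-0.01,0,0,0,0,0,-1],
  ],
)

```text
time_s: 4.35
ee_pos: [0.4656, 0.1398, 0.1284]
eef_rot: [3.141, 0.0, 0.189]
force: [4.0, -4.7, -1.1]
grip_width: 0.0242
grip_force: 8.0
```

Request:
jog_arm(
  motion=[
    [-0.004,0,0,0,0,0,-1],
    [-0.003,0,0,0,0,0,-1],
    [0,0,0,0,0,0,-1],
  ],
)

```text
time_s: 4.65
ee_pos: [0.4584, 0.1384, 0.1284]
eef_rot: [3.141, 0.001, 0.189]
force: [-1.0, -5.9, -0.4]
grip_width: 0.0242
grip_force: 8.0
```

Request:
jog_arm(
  motion=[
    [-0.002,0.0005,0,0,0,0,-1],
    [-0.002,0,0,0,0,0,-1],
    [0,0,0,0,0,0,-1],
  ],
)

```text
time_s: 4.95
ee_pos: [0.456, 0.1379, 0.1287]
eef_rot: [-3.141, -0.003, 0.189]
force: [7.5, -0.5, -4.4]
grip_width: 0.0242
grip_force: 8.0
```

Request:
jog_arm(
  motion=[
    [0,0,0,0,0,0,0.3],
    [0,0,0,0,0,0,0.3],
    [0,0,0,0,0,0,0.3],
    [0,0,-0.01,0,0,0,0.3],
    [0,0,-0.03,0,0,0,0.3],
  ],
)

```text
time_s: 5.45
ee_pos: [0.4545, 0.1376, 0.1675]
eef_rot: [3.142, 0.004, 0.189]
force: [-0.3, -0.0, 0.3]
grip_width: 0.0597
grip_force: 0.0
```

Request:
jog_arm(
  motion=[
    [0,0,-0.035,0,0,0,0.3],
    [0.03,0,0,0,0,0,0.3],
    [0.04,0,0,0,0,0,0.3],
    [0,0,0,0,0,0,0.3],
    [0,0,0,0,0,0,0.3],
  ],
)

```text
time_s: 5.95
ee_pos: [0.5244, 0.151, 0.2033]
eef_rot: [-3.142, 0.001, 0.189]
force: [-0.5, 0.1, 0.0]
grip_width: 0.0611
grip_force: 0.0
```

```bash
python3 - <<'E'
from h import *
from station import ctrl
o=ctrl.get_obs(); m=ctrl.camera_model("wrist"); im=ctrl.camera("wrist")
np.savez("w2.npz",im=im,**m); cv2.imwrite("pics/w2.png",im[:,:,::-1])
togo(o,[.580,.1626,.205],.193)
print(proj(m,[.58,.1626,.163]))
E
```

```text
pos [0.5244 0.151  0.2033] rpy [-3.1416e+00  1.0000e-03  1.8880e-01] t 5.95 tool shift [ 0.0568 -0.001  -0.0017]
turn [[1.0, 0.004, 0.001], [-0.004, 1.0, 0.0], [-0.001, -0.0, 1.0]] [-0.      0.001  -0.0042]
[317.9729495  169.31233128]
```

View pics/w2.png

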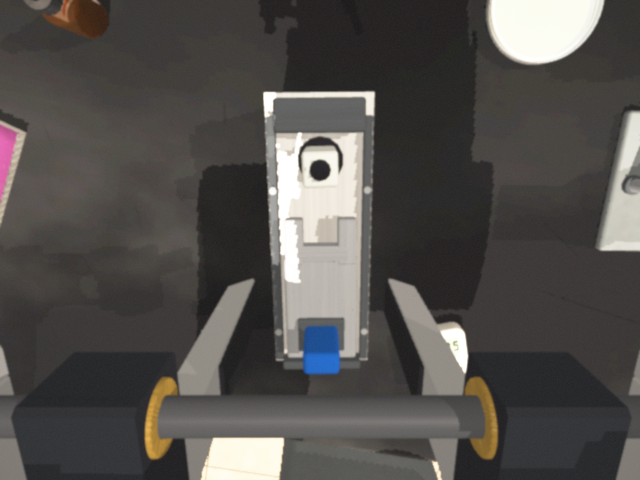

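The jaw is fully open, with the tab at (321,350) by the end of the bed. The cap's dot is at (319.5,169.5), within 2 px of the prediction. Next I go to the probe.

Request:
jog_arm(
  motion=[
    [0.03,0,0,0,0,-0.004,0.3],
    [0.0265,0,0,0,0,0,0.3],
    [0,0,0.03,0,0,0,0.3],
    [0,0,0.03,0,0,0,0.3],
    [0,0,0.024,0,0,0,0.3],
  ],
  squeeze=20,
)

```text
time_s: 6.5
ee_pos: [0.5789, 0.1616, 0.1186]
eef_rot: [-3.142, 0.001, 0.193]
force: [-0.1, 0.7, -0.2]
grip_width: 0.0614
grip_force: 0.0
```

Request:
jog_arm(
  motion=[
    [0,0,0,0,0,0,0],
    [0,0,0,0,0,0,-0.3],
    [0,0,0,0,0,0,-0.4],
    [0,0,0,0,0,0,-0.5],
    [0,0,0,0,0,0,-0.6],
  ],
)

```text
time_s: 7.0
ee_pos: [0.5803, 0.1618, 0.1205]
eef_rot: [-3.142, -0.001, 0.193]
force: [-0.1, -0.5, 0.6]
grip_width: 0.0242
grip_force: 0.0
```

Request:
jog_arm(
  motion=[
    [0,0,0,0,0,0,-1],
    [0,0,0,0,0,0,-1],
    [0,0,0,0,0,0,-1],
    [0,0,0,0,0,0,-1],
  ],
)

```text
time_s: 7.4
ee_pos: [0.5802, 0.1617, 0.1201]
eef_rot: [-3.142, -0.001, 0.193]
force: [-2.0, -0.8, 5.7]
grip_width: 0.0199
grip_force: 20.0
```

Request:
jog_arm(
  motion=[
    [0,0,-0.004,0,0,0,-1],
    [0,0,-0.01,0,0,0,-1],
    [0,0,-0.02,0,0,0,-1],
    [0,0,-0.03,0,0,0,-1],
    [0,0,-0.03,0,0,0,-1],
  ],
  squeeze=25,
)

```text
time_s: 7.9
ee_pos: [0.5798, 0.1616, 0.215]
eef_rot: [-3.142, 0.0, 0.193]
force: [0.8, 0.2, 0.4]
grip_width: 0.0203
grip_force: 25.0
```

Request:
jog_arm(
  motion=[
    [0,0,-0.03,0,0,0,-1],
    [0,0,-0.03,0,0,0,-1],
    [0,0,-0.016,0,0,0,-1],
    [0,0,0,0,0,0,-1],
    [0,0,0,0,0,0,-1],
  ],
)

```text
time_s: 8.4
ee_pos: [0.5798, 0.1617, 0.2889]
eef_rot: [3.142, 0.001, 0.193]
force: [-0.5, -0.5, -0.9]
grip_width: 0.02
grip_force: 25.0
```

```bash
python3 - <<'E'
from h import *
from station import ctrl
o=ctrl.get_obs(); togo(o,[.614,-.187,.29],.193); print(o["force"],o["moment"],o["qpos"].round(2))
E
```

```text
pos [0.5798 0.1617 0.2889] rpy [3.1416e+00 6.0000e-04 1.9280e-01] t 8.4 tool shift [-0.0332  0.3488 -0.0011]
turn [[1.0, 0.0, 0.001], [-0.0, 1.0, -0.0], [-0.001, 0.0, 1.0]] [ 0.      0.0006 -0.0002]
[-0.51819375 -0.50528213 -0.92178776] [ 0.00336112  0.00199151 -0.0098463 ] [0.21 0.37 1.23 0.   1.54 1.59]
```

Request:
jog_arm(
  motion=[
    [-0.002,0.015,0,0,0,0,-1],
    [-0.003,0.03,0,0,0,0,-1],
    [-0.004,0.04,0,0,0,0,-1],
    [-0.004,0.04,0,0,0,0,-1],
    [-0.004,0.04,0,0,0,0,-1],
  ],
)

```text
time_s: 8.9
ee_pos: [0.5944, -0.006, 0.2883]
eef_rot: [-3.141, 0.002, 0.193]
force: [0.4, 1.1, -0.3]
grip_width: 0.0199
grip_force: 25.0
```

Request:
jog_arm(
  motion=[
    [-0.004,0.04,0,0,0,0,-1],
    [-0.004,0.04,0,0,0,0,-1],
    [-0.004,0.04,0,0,0,0,-1],
    [-0.003,0.03,0,0,0,0,-1],
    [-0.002,0.02,0,0,0,0,-1],
  ],
)

```text
time_s: 9.4
ee_pos: [0.6101, -0.1766, 0.2881]
eef_rot: [-3.141, 0.002, 0.191]
force: [0.1, 0.8, -1.4]
grip_width: 0.0199
grip_force: 25.0
```

Request:
jog_arm(
  motion=[
    [0,0.013,0,0,0,0,-1],
    [0,0,0,0,0,0,-1],
    [0,0,0,0,0,0,-1],
  ],
)

```text
time_s: 9.7
ee_pos: [0.6134, -0.1856, 0.2893]
eef_rot: [-3.141, 0.0, 0.193]
force: [-1.4, -0.4, -1.3]
grip_width: 0.0198
grip_force: 25.0
```

```bash
python3 - <<'E'
from h import *
from station import ctrl
o=ctrl.get_obs(); m=ctrl.camera_model("wrist"); im=ctrl.camera("wrist")
np.savez("w3.npz",im=im,**m)
togo(o,[.613,-.187,.29],.193)
e=o["ee_pos"]; print("tip",proj(m,e-[0,0,.1001]),"collar",proj(m,e-[0,0,.0251]),"hole",proj(m,[.613,-.187,.13]))
a=im[100:400,140:500]; c=cv2.resize(a,(720,600),interpolation=cv2.INTER_CUBIC)
cv2.imwrite("pics/w3.png",c[:,:,::-1])
for n in("top","scene"): cv2.imwrite(f"pics/{n}3.png",ctrl.camera(n)[:,:,::-1])
E
```

```text
pos [ 0.6134 -0.1856  0.2893] rpy [-3.1412e+00  2.0000e-04  1.9340e-01] t 9.7 tool shift [-0.0006  0.0013 -0.0007]
turn [[1.0, -0.0, 0.0], [0.0, 1.0, 0.0], [-0.0, -0.0, 1.0]] [-0.0004  0.0002  0.0004]
tip [320.21849161 239.6848252 ] collar [319.82268148 278.31376621] hole [321.97176279 221.24837303]
```

View pics/w3.png

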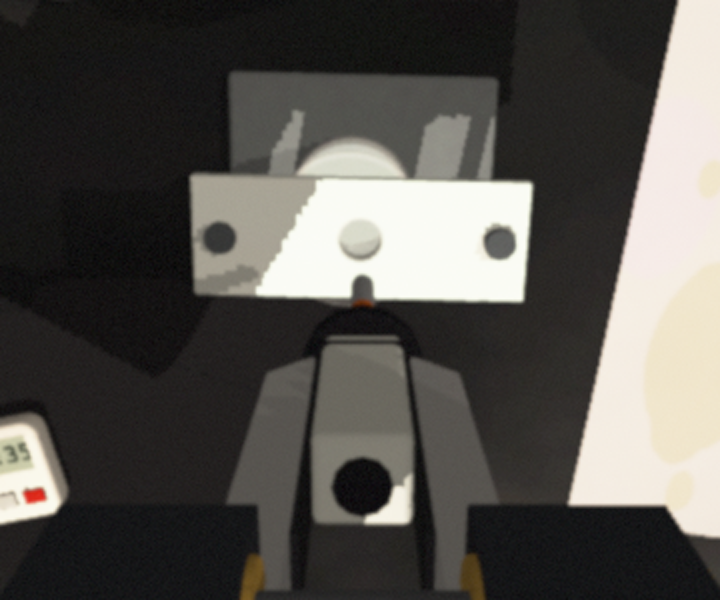

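The hole is at crop (360,239), which is image (320,219.5), with the post caps at crop (219,238) and (500,242). The stem's end is just below at crop (362,277), and its orange band starts at crop y≈303. Next I measure the hole and stem edges more finely.

```bash
python3 - <<'E'
from h import *
from station import ctrl
m=dict(np.load("w3.npz")); im=m.pop("im"); g=im.astype(int).sum(2)//3
print(g[204:234:1,320].tolist()); print(g[220,304:336].tolist())
for r in (240,243,246,249,251): print(r,g[r,308:334].tolist())
print("col",[(r,im[r,321].tolist()) for r in range(233,256)])
h=(g<238)[200:234,300:340]; print([(c+[300,200],s) for c,s in blobs(h,30)])
w=cv2.boxPoints
dk=(g<110)
for b in ((240,270,205,232),(376,402,208,234)):
    x0,x1,y0,y1=b; print([(c+[x0,y0],s) for c,s in blobs(dk[y0:y1,x0:x1],30)])
E
```

```text
[248, 248, 248, 248, 245, 234, 221, 214, 213, 213, 214, 214, 213, 213, 213, 213, 210, 201, 194, 193, 192, 189, 179, 154, 131, 152, 204, 239, 247, 248]
[248, 249, 248, 247, 241, 221, 207, 209, 211, 213, 213, 213, 213, 212, 213, 212, 210, 208, 209, 204, 200, 196, 191, 190, 188, 180, 202, 234, 246, 248, 249, 248]
240 [248, 248, 248, 248, 248, 248, 247, 236, 187, 117, 80, 74, 75, 81, 81, 87, 97, 140, 210, 241, 247, 248, 248, 248, 248, 249]
243 [248, 248, 248, 248, 248, 248, 244, 208, 126, 79, 73, 74, 76, 79, 82, 84, 88, 105, 167, 231, 247, 248, 248, 248, 249, 248]
246 [248, 248, 248, 248, 248, 248, 244, 204, 123, 78, 72, 74, 75, 78, 84, 84, 89, 100, 158, 229, 246, 249, 249, 248, 248, 248]
249 [130, 130, 131, 128, 129, 131, 126, 101, 77, 72, 69, 68, 71, 71, 76, 82, 85, 91, 107, 144, 173, 181, 180, 180, 178, 180]
251 [91, 88, 85, 83, 84, 82, 82, 73, 65, 59, 56, 53, 46, 50, 53, 59, 66, 75, 80, 70, 53, 46, 37, 36, 37, 37]
col [(233, [250, 251, 244]), (234, [250, 251, 245]), (235, [249, 250, 242]), (236, [235, 237, 225]), (237, [175, 178, 164]), (238, [107, 107, 100]), (239, [85, 83, 78]), (240, [83, 82, 79]), (241, [82, 79, 77]), (242, [81, 78, 75]), (243, [82, 80, 77]), (244, [82, 80, 77]), (245, [82, 80, 78]), (246, [81, 78, 75]), (247, [81, 79, 77]), (248, [85, 78, 73]), (249, [90, 68, 55]), (250, [100, 56, 32]), (251, [92, 44, 14]), (252, [64, 30, 17]), (253, [30, 16, 13]), (254, [12, 13, 13]), (255, [16, 15, 18])]
[(array([319.8, 219.8]), [9, 9, 23, 22, 396])]
[(array([249. , 218.6]), [1, 6, 17, 16, 222])]
[(array([389.4, 220.9]), [7, 6, 14, 15, 166])]
```

```bash
python3 - <<'E'
from h import *
m=dict(np.load("w3.npz")); im=m.pop("im"); g=im.astype(int).sum(2)//3
e=np.array([.6134,-.1856,.2893]); Rz=R.from_euler("z",.1934)
print("hole",plane(m,(319.85,219.8),.13),"posts mid",plane(m,(319.2,219.75),.135))
# tip: observed front edge v~237.3,u~321.1 is stem end's +x edge
tip=plane(m,(321.1,237.3),e[2]-.1001)-Rz.apply([.004,0,0]); print("tip",tip,"rel TCP (tool x, -y)",Rz.inv().apply(tip-e))
d=(g<60)[325:365,300:345]; bl=max(blobs(d,50),key=lambda q:q[1][4]); uv=bl[0]+[300,325]; print(uv,bl[1])
cap=plane(m,uv,e[2]-.0251+.068); print("cap",cap,Rz.inv().apply(cap-e))
print("grad/mm hole",[proj(m,[.613+.001*i,-.187+.001*j,.13])-proj(m,[.613,-.187,.13]) for i,j in((1,0),(0,1))])
for n in("top","scene"):
    from station import ctrl
    M=ctrl.camera_model(n); print(n,"hole",proj(M,[.613,-.186,.13]),"tip",proj(M,tip),"cap",proj(M,cap))
s=cv2.imread("pics/scene3.png"); cv2.imwrite("pics/s3c.png",cv2.resize(s[100:220,320:440],(600,600),interpolation=cv2.INTER_CUBIC))
E
```

```text
hole [ 0.61390596 -0.18495992  0.13      ] posts mid [ 0.61501346 -0.18420104  0.135     ]
tip [ 0.61133411 -0.18660591  0.1892    ] rel TCP (tool x, -y) [-0.0022207 -0.0005901 -0.1001   ]
[320.6 342.7] [6, 4, 30, 29, 650]
cap [ 0.61436586 -0.18592976  0.3322    ] [ 0.00088447 -0.00050925  0.0429    ]
grad/mm hole [array([ 0.22405849, -1.10856237]), array([-1.13857395, -0.21736606])]
top hole [452.74714173 227.02140758] tip [460.62452308 221.80734539] cap [482.62434506 202.05674187]
scene hole [381.20836527 173.88118545] tip [384.45560917 152.27648637] cap [389.85294554  93.50553303]
```

View pics/s3c.png

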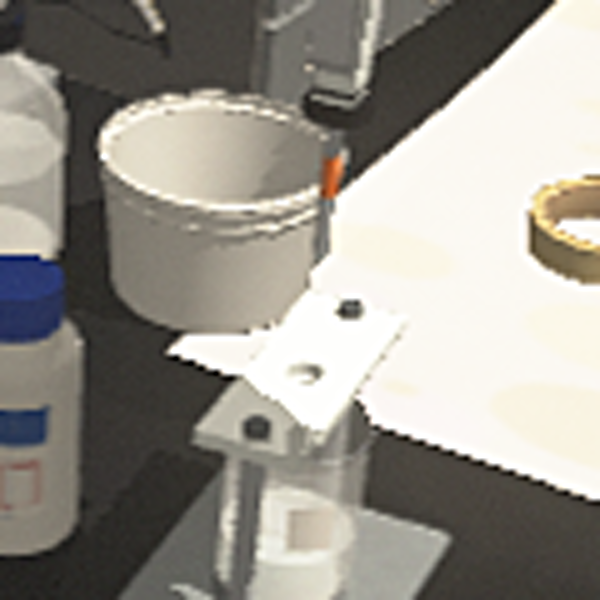

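The scene crop shows the stem hanging over the plate: tip at crop (320,262), image (384,152.4); band at crop (332,176); hole at crop (305,374), image (381,174.8). That tip agrees with the wrist estimate, so now the tilt and offset numbers.

```bash
python3 - <<'E'
from h import *
from station import ctrl
M=ctrl.camera_model("scene"); s=cv2.imread("pics/scene3.png")[:,:,::-1].astype(int)
h=hsv(s.astype(np.uint8)); o=((h[...,0]<14)&(h[...,1]>150))[120:150,375:400]; print("orange",[(c+[375,120],q) for c,q in blobs(o,8)])
for r in (131,134,137,141,144,147,150,152,153,154): print(r,(s[r,376:398].sum(1)//3).tolist())
P=np.array([.6113,-.1866,.1892])
for d in np.eye(3): print("per mm",(proj(M,P+.001*d)-proj(M,P)).round(3))
for k in (0,.045,.075): print("vertical axis",k,proj(M,P+[0,0,k]).round(2))
E
```

```text
orange [(array([385.9, 135. ]), [9, 12, 4, 7, 21])]
131 [135, 130, 130, 128, 125, 125, 126, 127, 105, 91, 95, 131, 183, 136, 53, 64, 63, 59, 48, 63, 179, 254]
134 [127, 130, 130, 128, 128, 123, 126, 114, 92, 86, 110, 142, 114, 61, 52, 40, 89, 252, 255, 253, 250, 248]
137 [126, 123, 123, 116, 124, 129, 209, 196, 104, 93, 118, 84, 76, 181, 254, 255, 252, 250, 249, 248, 248, 248]
141 [202, 198, 190, 194, 165, 136, 165, 145, 108, 134, 123, 240, 253, 250, 248, 248, 248, 249, 249, 248, 248, 248]
144 [191, 221, 248, 207, 126, 114, 140, 118, 109, 136, 245, 252, 247, 247, 247, 247, 248, 248, 248, 247, 246, 247]
147 [176, 176, 176, 175, 178, 183, 152, 107, 120, 141, 240, 250, 245, 244, 244, 243, 242, 243, 243, 242, 242, 242]
150 [175, 177, 175, 177, 178, 181, 153, 114, 129, 142, 238, 250, 244, 243, 242, 243, 242, 243, 243, 242, 243, 243]
152 [174, 176, 180, 178, 178, 176, 146, 112, 243, 255, 251, 248, 247, 246, 246, 244, 244, 243, 243, 243, 243, 242]
153 [176, 177, 177, 179, 178, 175, 159, 246, 254, 251, 248, 248, 247, 247, 247, 247, 246, 244, 244, 243, 243, 243]
154 [178, 178, 180, 180, 177, 169, 247, 254, 250, 248, 246, 247, 247, 247, 247, 248, 247, 246, 246, 246, 245, 244]
per mm [-0.37  -0.138]
per mm [-0.224  0.171]
per mm [ 0.044 -0.379]
vertical axis 0 [384.47 152.28]
vertical axis 0.045 [386.49 134.84]
vertical axis 0.075 [387.89 122.74]
```

Request:
jog_arm(
  motion=[
    [0.0022,-0.001,0.01,0,0,0,-1],
    [0,0,0.02,0,0,0,-1],
    [0,0,0.016,0,0,0,-1],
    [0,0,0,0,0,0,-1],
    [0,0,0,0,0,0,-1],
  ],
)

```text
time_s: 10.35
ee_pos: [0.6154, -0.1846, 0.2436]
eef_rot: [-3.142, 0.0, 0.193]
force: [-0.2, 0.5, -0.9]
grip_width: 0.0201
grip_force: 25.0
```

```bash
python3 - <<'E'
from h import *
from station import ctrl
o=ctrl.get_obs(); m=ctrl.camera_model("wrist"); im=ctrl.camera("wrist")
np.savez("w4.npz",im=im,**m)
togo(o,[.613,-.187,.24],.193)
e=o["ee_pos"]; print("tip",proj(m,e-[0,0,.1001]),"hole",proj(m,[.6139,-.185,.13]))
c=cv2.resize(im[180:280,260:380],(720,600),interpolation=cv2.INTER_CUBIC)
cv2.imwrite("pics/w4.png",c[:,:,::-1])
E
```

```text
pos [ 0.6154 -0.1846  0.2436] rpy [-3.1415e+00  1.0000e-04  1.9320e-01] t 10.35 tool shift [-0.0028  0.0019  0.0036]
turn [[1.0, -0.0, 0.0], [0.0, 1.0, 0.0], [-0.0, -0.0, 1.0]] [-0.0001  0.0001  0.0002]
tip [320.16186475 239.70174374] hole [320.34417661 236.63965815]
```

View pics/w4.png

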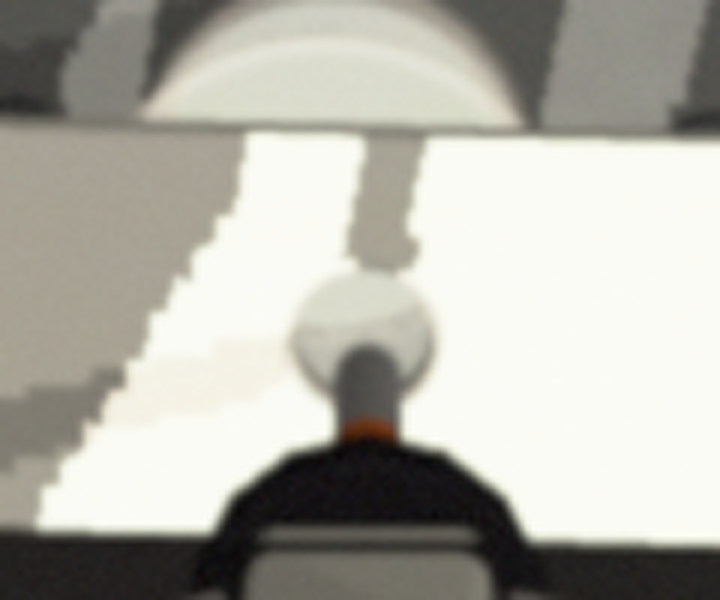

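The crop shows the hole with left/right edges at 289/437 and its top at 268, so its centre is about crop (363,341), image (320.5,236.8). The stem's far edge is at crop (368,344), image (321.3,237.3).

```bash
python3 - <<'E'
from h import *
m=dict(np.load("w4.npz")); im=m.pop("im"); g=im.astype(int).sum(2)//3
print(g[232,306:336].tolist()); print(g[220:262,313].tolist()); print(g[222:245,321].tolist())
for r in(242,246): print(r,g[r,308:334].tolist())
e=np.array([.6154,-.1846,.2436]); Rz=R.from_euler("z",.1932)
h=plane(m,(320.5,236.8),.13); tip=plane(m,(321.3,237.3),e[2]-.1001)-Rz.apply([.004,0,0])
print(h,tip,"tool shift needed x,y",Rz.inv().apply(h-tip)*[1,-1,1], "tip rel TCP",Rz.inv().apply(tip-e))
d=(g<60)[325:365,300:345]; bl=max(blobs(d,50),key=lambda q:q[1][4]); cap=plane(m,bl[0]+[300,325],e[2]+.0429); print("cap rel",Rz.inv().apply(cap-e))
E
```

```text
[248, 247, 240, 228, 217, 214, 213, 213, 214, 214, 214, 213, 214, 213, 212, 211, 210, 208, 206, 200, 196, 193, 191, 191, 200, 214, 230, 243, 248, 249]
[248, 248, 249, 248, 248, 247, 241, 230, 218, 214, 213, 214, 213, 209, 198, 190, 192, 192, 187, 185, 182, 176, 160, 144, 150, 177, 213, 237, 246, 248, 248, 248, 243, 207, 120, 44, 14, 13, 21, 17, 21, 21]
[157, 156, 165, 193, 211, 213, 213, 213, 213, 213, 211, 202, 195, 188, 173, 132, 95, 79, 78, 80, 78, 76, 78]
242 [239, 225, 190, 157, 150, 160, 165, 140, 102, 76, 73, 70, 75, 78, 82, 85, 86, 96, 120, 138, 135, 135, 163, 209, 238, 247]
246 [249, 249, 247, 242, 232, 213, 183, 136, 92, 75, 70, 73, 76, 78, 81, 84, 88, 94, 124, 177, 216, 237, 246, 248, 248, 249]
[ 0.61379932 -0.18513936  0.13      ] [ 0.61336793 -0.18583676  0.1435    ] tool shift needed x,y [ 0.00055727 -0.0006016  -0.0135    ] tip rel TCP [-0.00223172 -0.00082359 -0.1001    ]
cap rel [ 0.00083045 -0.00047808  0.0429    ]
```

Request:
jog_arm(
  motion=[
    [0.0005,-0.0006,0,0,0,0,-1],
    [0,0,0.008,0,0,0,-1],
    [0,0,0.012,0,0,0,-1],
    [0,0,0,0,0,0,-1],
  ],
)

```text
time_s: 10.8
ee_pos: [0.615, -0.184, 0.221]
eef_rot: [-3.14, 0.003, 0.193]
force: [0.4, 0.5, -1.7]
grip_width: 0.0197
grip_force: 25.0
```

Request:
jog_arm(
  motion=[
    [0,0,0.012,0,0,0,-1],
    [0,0,0.012,0,0,0,-1],
    [0,0,0.012,0,0,0,-1],
    [0,0,0.006,0,0,0,-1],
    [0,0,0,0,0,0,-1],
  ],
)

```text
time_s: 11.3
ee_pos: [0.6153, -0.1842, 0.1802]
eef_rot: [-3.141, 0.002, 0.193]
force: [-0.2, -0.1, -0.8]
grip_width: 0.0198
grip_force: 25.0
```

```bash
python3 - <<'E'
from h import *
from station import ctrl
o=ctrl.get_obs(); m=ctrl.camera_model("wrist"); im=ctrl.camera("wrist"); s=ctrl.camera("scene")
np.savez("w5.npz",im=im,s=s,**m)
togo(o,[.613,-.187,.181],.193); print(o["force"],o["grip_width"])
e=o["ee_pos"]; Rz=R.from_euler("z",o["eef_rot"][2]); print("hole px",proj(m,[.6138,-.1851,.13]), "stem front at plate", proj(m,[*(e+Rz.apply([.004-.0015,-.0008,0]))[:2],.13]))
a=cv2.resize(im[215:300,270:370],(400,340),interpolation=cv2.INTER_CUBIC); b=cv2.resize(s[130:215,335:435],(400,340),interpolation=cv2.INTER_CUBIC)
cv2.imwrite("pics/w5.png",np.hstack([a,b])[:,:,::-1])
E
```

```text
pos [ 0.6153 -0.1842  0.1802] rpy [-3.1406e+00  1.6000e-03  1.9280e-01] t 11.3 tool shift [-0.0028  0.0023 -0.0008]
turn [[1.0, 0.0, 0.002], [-0.0, 1.0, 0.001], [-0.002, -0.001, 1.0]] [-0.001   0.0016 -0.0002]
[-0.24219063 -0.13129419 -0.76360931] 0.019759210440344413
hole px [321.05136881 265.31155528] stem front at plate [321.35829781 258.82499482]
```

View pics/w5.png

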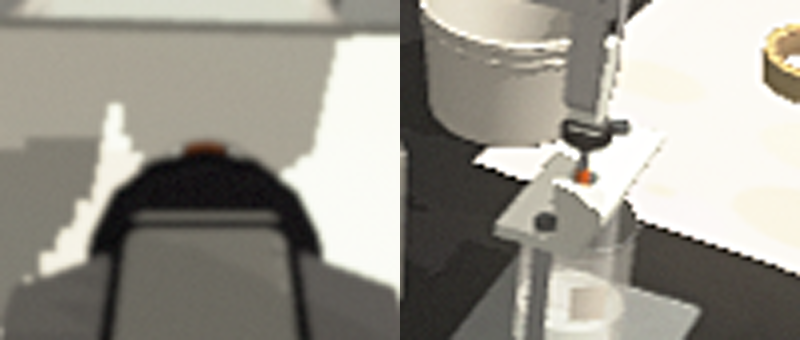

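The left crop shows the stem below the collar, with the orange just in front of it at (205,147). The right crop shows the stem in the hole with the orange at (584,177), which is scene (381,174), and nothing has shifted. A check on depth and centring follows.

```bash
python3 - <<'E'
from h import *
from station import ctrl
d=np.load("w5.npz"); s=d["s"]; im=d["im"]; M=ctrl.camera_model("scene"); m={k:d[k] for k in("intrinsics","rvec","tvec")}
h=hsv(s); o=((h[...,0]<16)&(h[...,1]>110))[160:185,370:392]; print("orange",[(c+[370,160],q) for c,q in blobs(o,2)])
e=np.array([.6153,-.1842,.1802]); Rz=R.from_euler("z",.193)
ax=e+Rz.apply([-.0013,-.0007,0])
for z in (.156,.136,.13,.126): print(z,proj(M,[*ax[:2],z]).round(1))
g=s.astype(int).sum(2)//3
for r in range(167,180): print(r,[tuple(s[r,c].tolist()) if 379<=c<=383 else int(g[r,c]) for c in range(374,390)])
h=hsv(im); o=((h[...,0]<14)&(h[...,1]>130))[245:258,305:340]; print("wrist",[(c+[305,245],q) for c,q in blobs(o,2)])
print("band top front",proj(m,[*(ax+Rz.apply([.004,0,0]))[:2],.136]),proj(m,[*(ax+Rz.apply([.004,0,0]))[:2],.116]))
E
```

```text
orange [(array([380.4, 173.6]), [9, 12, 4, 4, 10])]
0.156 [381.7 164.5]
0.136 [380.8 171.7]
0.13 [380.6 173.9]
0.126 [380.4 175.3]
167 [255, 255, 255, 255, 249, (159, 157, 142), (61, 57, 52), (54, 51, 46), (77, 73, 67), (128, 125, 112), 156, 197, 255, 255, 255, 254]
168 [169, 169, 254, 255, 255, (255, 255, 254), (127, 124, 117), (102, 100, 96), (206, 202, 185), (255, 255, 255), 255, 255, 255, 255, 254, 254]
169 [181, 181, 177, 172, 255, (252, 251, 232), (91, 86, 82), (93, 89, 85), (244, 243, 224), (255, 255, 255), 255, 255, 254, 254, 254, 254]
170 [185, 186, 186, 182, 185, (144, 139, 128), (96, 93, 90), (88, 84, 82), (236, 236, 218), (255, 255, 255), 255, 254, 254, 253, 253, 254]
171 [185, 183, 185, 190, 174, (126, 123, 117), (97, 97, 94), (100, 94, 88), (248, 246, 230), (255, 255, 255), 255, 254, 254, 254, 254, 254]
172 [183, 186, 186, 179, 139, (115, 91, 72), (115, 93, 79), (170, 110, 76), (255, 226, 177), (255, 255, 255), 255, 255, 254, 254, 254, 254]
173 [178, 181, 178, 157, 120, (129, 79, 52), (173, 82, 36), (224, 99, 37), (176, 121, 99), (149, 155, 142), 232, 255, 254, 254, 254
[... 288 characters left out ...]
76 [136, 232, 254, 255, 255, (255, 255, 250), (248, 232, 194), (249, 217, 169), (222, 198, 166), (248, 249, 237), 255, 255, 254, 254, 254, 254]
177 [124, 122, 113, 235, 254, (255, 255, 255), (255, 255, 255), (255, 255, 255), (255, 255, 253), (254, 255, 249), 248, 253, 254, 254, 254, 255]
178 [135, 136, 131, 127, 115, (239, 236, 218), (255, 255, 253), (255, 255, 248), (252, 251, 244), (251, 250, 243), 246, 245, 253, 254, 255, 255]
179 [133, 139, 137, 136, 130, (126, 124, 112), (240, 237, 219), (255, 255, 251), (254, 254, 247), (251, 250, 242), 247, 245, 253, 255, 255, 251]
wrist [(array([321. , 252.2]), [12, 6, 9, 3, 20])]
band top front [321.214345   261.81737535] [321.24726523 251.29404739]
```

Request:
jog_arm(
  motion=[
    [0,0,0,0,0,0,-1],
    [0,0,0,0,0,0,-1],
    [0,0,0,0,0,0,-1],
  ],
)

```text
time_s: 11.7
ee_pos: [0.6157, -0.1843, 0.1818]
eef_rot: [3.141, -0.0, 0.193]
force: [-0.4, -0.3, -0.6]
grip_width: 0.0202
grip_force: 25.0
```

```bash
python3 -c "
from station import ctrl
print(ctrl.hand_in())"
```

```text
the job is handed in; nothing more can be done
None
```

Job handed in at 11.7 s: the jaw was left fully open, and the probe is held still in the guide hole with the orange band at hole depth, centred to about 1 mm by my measurements. I saw no sign of contact with the stand or beaker. Its tilt read about 1° at most, and the hand-in gave no verdict.

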